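# Tip the piping nozzles out of the flap caddy

## Task

Take the round nozzle caddy by its handle, carry it over the cake tin and, from close above, tip it mouth-down just far enough that its flap swings open and all three piping nozzles slide out into the tin; do not upend it. Then lay the caddy back in its wooden cradle, flap end the way it was and handle up, let it settle there before letting go, and leave the tin and everything else where it stands.

Things in the scene. Friction and masses are not known exactly. Their poses are not given: they have to be found in the camera images.
- caddy: Nozzle caddy: plain metal tube, 60 mm outside diameter, 110 mm long, about 0.26 kg (0.2 to 0.35), lying level in the cradle. Origin on the tube's axis at mid-length; x along the tube, pointing to its closed back end (the mouth with the flap is at x = -55 mm); z up through the handle. It holds the nozzles on a flat inner floor 12 mm below the axis. Its weight lies low (about 3 mm below the axis), so it hangs and lies handle up.
- caddy_handle (a point): Centre of the caddy's black handle bar: 62 mm long along the tube, 14 mm thick (y), 18 mm high, on two posts; 57 mm above the tube's axis, 112 mm above the table at the start. 18 mm free between bar and tube top; pinch it from above across its 14 mm. Axes as the caddy's.
- caddy_mouth (a point): Centre of the caddy's open end (tube axis, x = -55 mm), closed by the flap. Axes as the caddy's.
- flap (a joint): Angle of the caddy's flap, a light grey plastic disc 58 mm across hinged at the top of the mouth. 0 = shut, up to 1.6 rad = wide open, outward. It hangs freely by its weight: shut while the caddy lies level; when the caddy is tipped mouth-down by some angle it swings open by about that angle and reaches to about 60 mm below the hinge.
- cradle: Fixed wooden cradle: base 100 x 86 mm, two 90-degree V saddles 56 mm apart, each 14 mm long, tops 46 mm above the table. Origin at table height under its centre; x along the groove, z up. The caddy seated in it has its axis 55 mm above the table, its mid-length over the origin, and points the same way (mouth to -x of the cradle). A tube lowered up to about 8 mm off to the side slides home.
- tin: Round cake tin, plain metal, open on top, 164 mm across, 42 mm high, floor 4 mm thick, wall 3 mm, 0.45 kg, loose on the table. Origin at the centre of its underside.
- nozzle1: Piping nozzle: small steel cone, base 20 mm across, tip 8 mm, 30 mm tall, 14 g, slippery (slides on the caddy's floor at about 11 to 17 degrees of slope, but needs about 30 to 40 degrees to push past the hanging flap). Starts standing on its base inside the caddy. Origin at the centre of its base, z towards its tip. Nearest the caddy's mouth.
- nozzle2: Piping nozzle: small steel cone, base 20 mm across, tip 8 mm, 30 mm tall, 14 g, slippery (slides on the caddy's floor at about 11 to 17 degrees of slope, but needs about 30 to 40 degrees to push past the hanging flap). Starts standing on its base inside the caddy. Origin at the centre of its base, z towards its tip. The middle one.
- nozzle3: Piping nozzle: small steel cone, base 20 mm across, tip 8 mm, 30 mm tall, 14 g, slippery (slides on the caddy's floor at about 11 to 17 degrees of slope, but needs about 30 to 40 degrees to push past the hanging flap). Starts standing on its base inside the caddy. Origin at the centre of its base, z towards its tip. Nearest the caddy's back.
- jar: Bystander: closed glass jar, 60 mm across, 90 mm tall, standing. Origin under its centre.
- cup: Bystander: white ceramic cup, 72 mm across, 80 mm tall, standing. Origin under its centre.
- spatula: Bystander: spatula 260 mm long lying flat, along its x axis.
Things that resemble listed ones, but are neither listed nor needed, are in the scene too. What is shaped like the cradle but purple or turquoise is not meant.

How it is judged (in metres and radians):
On the way, in this order (a step that is already met when the one before it is completed fails the run):
1. the caddy is tipped mouth-down (over 0.35 rad) above the tin and its flap has swung open (over 0.3 rad) (horizontal distance between caddy_mouth and tin below 0.1 m and height (world z) of caddy above 0.07 m and angle between caddy's own z axis and vertical above 0.35 rad and value of joint flap above 0.3 rad), for 0.1 s.
2. all three nozzles are in the tin (horizontal distance between each of nozzle1, nozzle2, nozzle3 and tin below 0.08 m and height (world z) of each of nozzle1, nozzle2, nozzle3 below 0.042 m), for 0.2 s.
3. the caddy rests in the cradle while still held (z of caddy in the frame of cradle between 0.05 and 0.06 m and y of caddy in the frame of cradle between -0.006 and 0.006 m and x of caddy in the frame of cradle between -0.02 and 0.02 m and angle between the x axis of caddy and the x axis of cradle, either way round below 0.12 rad and x of caddy_mouth in the frame of cradle below -0.02 m and contact force between the fingers and caddy above 1 N and contact force between caddy and cradle above 0.5 N), for 0.2 s.
At the end, for the whole second after the job is handed in: All three nozzles at rest inside the tin (within 80 mm of its centre, below its rim); the caddy at rest in the cradle: axis 50-60 mm up, within 6 mm across and 20 mm along, aligned to 0.12 rad, mouth as at first, handle upright to 0.2 rad, flap shut (under 0.12 rad) (all of step 2 and z of caddy in the frame of cradle between 0.05 and 0.06 m and y of caddy in the frame of cradle between -0.006 and 0.006 m and x of caddy in the frame of cradle between -0.02 and 0.02 m and angle between the x axis of caddy and the x axis of cradle, either way round below 0.12 rad and x of caddy_mouth in the frame of cradle below -0.02 m and angle between caddy's own z axis and vertical below 0.2 rad and value of joint flap below 0.12 rad and linear speed of caddy below 0.02 m/s and linear speed of each of nozzle1, nozzle2, nozzle3 below 0.03 m/s); the robot touches nothing.
It fails at once if the caddy is upended (tilted over 1.25 rad) (angle between caddy's own z axis and vertical above 1.25 rad).
It fails at once if a nozzle is flung or dropped from a height (faster than 2.2 m/s) (linear speed of any of nozzle1, nozzle2, nozzle3 above 2.2 m/s).
It fails at once if the tin is shoved more than 30 mm (distance of tin from where it was at the start of the episode above 0.03 m).
It fails at once if the jar, cup or spatula is moved more than 20 mm (distance of any of jar, cup, spatula from where it was at the start of the episode above 0.02 m).
It also fails if it takes over 54 s, if anything falls off the work surface, if the arm or the gripper's body presses on something with over 40 N, if the wrist force passes 120 N, or if a joint passes its speed limit or range.

## Robot

A 7-joint arm with a two-finger parallel gripper is mounted at the origin on the work surface. World frame = base frame: x ahead of the robot, y to its left, z up, the work surface at z = 0. Lengths are in mm, angles in rad, forces in N, time in s.
With the tool pointing down it reaches from about 350 to 900 mm from the base axis. Payload 19.9 kg.
Tool frame: the origin (TCP) lies at the very end of the fingers, on their centre line; the grasp point (between the pads) lies robot.grip_point_offset behind it (robot.grip_point_offset is the distance from the TCP to the grasp point, in mm); z points along the fingers, y is the direction in which the jaws open and shut (so a half turn about z gives the same grasp; the last joint's range is limited). The gripper opens to 85 mm and grips with 20 to 120 N. Pads are 22 mm wide; open, the fingers measure 114 mm over their backs; the gripper's body (76 mm by 85 mm) begins 54 mm behind the grasp point. The pads swing forward as they close: fully open they stand 13 mm farther back than shut.
Start: joints at [1.236, 0.417, -0.01, 1.614, 0.005, 1.111, -0.053], TCP at [180.988, -598.199, 210.06] pointing down, gripper open.
Joint ranges: [-2.81, 2.81], [-0.39, 2.02], [-1.27, 1.25], [0.06, 2.57], [-1.19, 4.33], [0.19, 2], [-2.82, 2.82]. Speed limits (rad/s): [1.89, 1.89, 2.39, 2.39, 3.01, 3.01, 3.01].

## Interface

Orientations are given as a unit quaternion [x, y, z, w].
In Python, from bench import robot gives the robot as it stands.
- The arm moves only by the tool move_arm, never from a script. Its argument "targets" is a list of rows, each a list of 3 entries, a list of its own where there are three numbers: the shift along the tool's x, y, z in units of 50 mm (1.0 is 50 mm), then the turn, a rotation vector about the tool's x, y, z in rad, then the opening, from 0 (shut) to 1 (fully open). In form: [[[x, y, z], [ax, ay, az], hand], ...]. A call has 1 to 12 rows; each row is the pose to reach, as a shift and turn from the pose commanded when the call began, along the tool's axes at that moment; what a row does not reach only later rows make up. A row lasts 1/10 s, in which the tool goes at most 50 mm and 8.59 degrees, less where a joint would pass 70% of its speed; a pose out of reach is approached as far as the arm can. A call with a gripper value outside its range is refused whole. The fingers move at their own pace and stop on an object; "grip_force" is the grip in N (left out, the last holds). Time passes only in rows, so rows that repeat a pose let the fingers close. It gives the time, the measured TCP pose, the force and the opening at its end, in the units of the state.
- robot.observe(): the state, without advancing time (a new reading comes with each control period).
- robot.read_camera(name): name is "scene" or "top" or "wrist"; returns a dict with "frame" (420x560x3 uint8, blue, green, red), "depth" (420x560 float32, mm along the optical axis (not along the pixel's ray), 0 where there is no reading), "K" (3x3 intrinsics, pixels), "k1" (the pictures are not rectified: a ray, as slopes to the right and down, at radius r is drawn at 1 + k1 r^2 times it, then the intrinsics apply), "rvec" (rotation vector, rad) and "tvec" (3), from world to camera coordinates, as OpenCV has them. Camera axes: x right, y down, z forward; pixel columns grow to the right and rows downward; lengths in mm; the calibration is good to about 2 mm. A picture is of the moment at which its call begins.
- robot.sign_off(): hands the job in, once; it reports no verdict.
The state is a dict: "clock": time; "joint_pos": joint angles; "qd": joint speeds; "effort": joint torques, N m; "position": TCP position; "ee_rot": TCP orientation; "ft_force": force on the tool from outside, world axes, zero at the start; "moment": the same for the moment, N m; "gripper_width": finger opening in mm.
Only numpy, scipy, OpenCV 4.12 (cv2) and the standard library are available. Lean on these libraries where they do the work, as an engineer would, in place of code of your own. Each camera call takes 0.05 s, during which the arm holds its last target.

## Working session

There is one attempt and no reset: what is moved stays moved. The work goes in short steps, Python scripts to look and compute and a tool call to move; the robot and the scene stay as the last step left them, time stands still between calls to the robot, and variables do not carry over. Pictures are saved under pics/ and viewed, and the job is handed in when it is done.

Besides the shell and the picture viewer there is one more tool, called in YAML: its name, and indented under it one key for each argument. move_arm: Moves the arm, as the interface text tells. Its arguments: {"type":"object","properties":{"targets":{"type":"array","items":{"type":"array"}},"grip_force":{"type":"number"}},"required":["targets"]}

```bash
ls; mkdir -p pics; python3 - <<'E'
from bench import robot
import cv2,numpy as np
print(robot.observe(), robot.grip_point_offset)
for n in ["scene","top","wrist"]:
    r=robot.read_camera(n); cv2.imwrite(f"pics/{n}0.png",r["frame"]); np.savez(f"{n}0.npz",**{k:np.array(v) for k,v in r.items()})
    print(n,r["K"],r["k1"],r["rvec"],r["tvec"],(r["depth"]>0).mean())
E
```

```text
pics
{'clock': 0.0, 'joint_pos': array([ 1.23548232,  0.41798246, -0.01029094,  1.61416784,  0.00469193,
        1.11071897, -0.05302429]), 'qd': array([ 1.75196318e-04,  4.00238786e-05, -5.18247352e-04,  6.76578942e-04,
       -1.30223640e-03,  1.77780163e-03,  8.92855482e-04]), 'effort': array([ 3.50008877e-04, -8.64452648e+01,  6.80418648e-01, -4.34905314e+01,
        1.93206029e-02,  7.47201877e-03,  4.23196889e-05]), 'position': array([ 180.87649781, -597.8595908 ,  209.45771495]), 'ee_rot': array([ 9.89230612e-01,  1.46363946e-01, -1.36252338e-04, -6.11436699e-04]), 'ft_force': array([-0.16304347,  0.76557075,  0.36935655]), 'moment': array([-0.02502625, -0.00211472, -0.00902668]), 'gripper_width': 85.16357528504602} 18.700000000000003
scene [[479.28634952   0.         265.74743637]
 [  0.         479.28634952 207.21458511]
 [  0.           0.           1.        ]] -0.15107569255371697 [ 1.06463356  2.58530368 -0.80153744] [ 352.9055501  -265.68378784 1507.39132702] 0.9961862244897959
top [[443.73172854   0.         285.19516256]
 [  0.         443.73172854 212.3456873 ]
 [  0.           0.           1.        ]] -0.059562653248581 [ 2.12335592 -2.09152124  0.21341266] [  9.8546012  528.78309231 881.53042943] 0.9958460884353741
wrist [[341.25079256   0.         275.49771836]
 [  0.         341.25079256 205.82994019]
 [  0.           0.           1.        ]] -0.08518206890254737 [-2.30221187  1.70863874  0.28220528] [-623.37915174  -41.74593595  379.53764042] 0.9959991496598639
```

View pics/scene0.png

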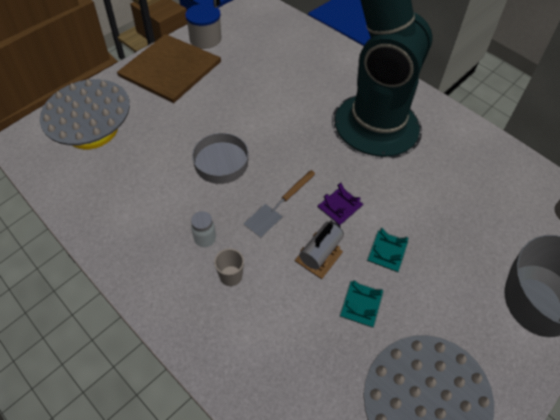

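View pics/top0.png

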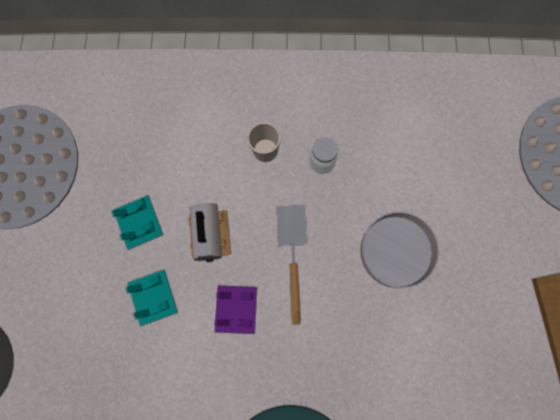

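View pics/wrist0.png

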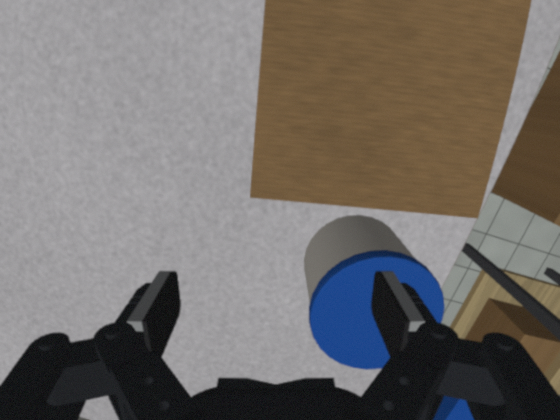

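```bash
cat > h.py <<'E'
import numpy as np, cv2
def load(n):
    d=np.load(f"{n}.npz"); return {k:d[k] for k in d}
def norm(c,uv):
    K=c["K"];k1=float(c["k1"]);uv=np.atleast_2d(np.asarray(uv,float))
    D=np.array([k1,0,0,0,0.])
    return cv2.undistortPointsIter(uv[:,None,:],K,D,None,None,(3,50,1e-9))[:,0,:]
def RT(c):
    R,_=cv2.Rodrigues(c["rvec"].astype(float)); return R,c["tvec"].astype(float).reshape(3)
def onplane(c,uv,z):
    n=norm(c,uv);R,t=RT(c);C=-R.T@t
    d=np.c_[n,np.ones(len(n))]@R
    return C+d*((z-C[2])/d[:,2])[:,None]
def cloud(c,mask):
    v,u=np.nonzero(mask&(c["depth"]>0));z=c["depth"][v,u].astype(float)
    n=norm(c,np.c_[u,v]);R,t=RT(c)
    return (np.c_[n*z[:,None],z]-t)@R
def proj(c,P):
    return cv2.projectPoints(np.atleast_2d(np.asarray(P,float)),c["rvec"].astype(float),c["tvec"].astype(float),c["K"],np.array([float(c["k1"]),0,0,0,0]))[0][:,0]
E
python3 - <<'E'
from h import *
t=load("top0"); s=load("scene0")
f=t["frame"][185:285,150:250]; cv2.imwrite("pics/c1.png",cv2.resize(f,None,fx=6,fy=6,interpolation=cv2.INTER_CUBIC)[:600])
f=s["frame"][200:290,270:370]; cv2.imwrite("pics/c2.png",cv2.resize(f,None,fx=6,fy=6,interpolation=cv2.INTER_CUBIC))
E
```

```text
(no output)
```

View pics/c1.png

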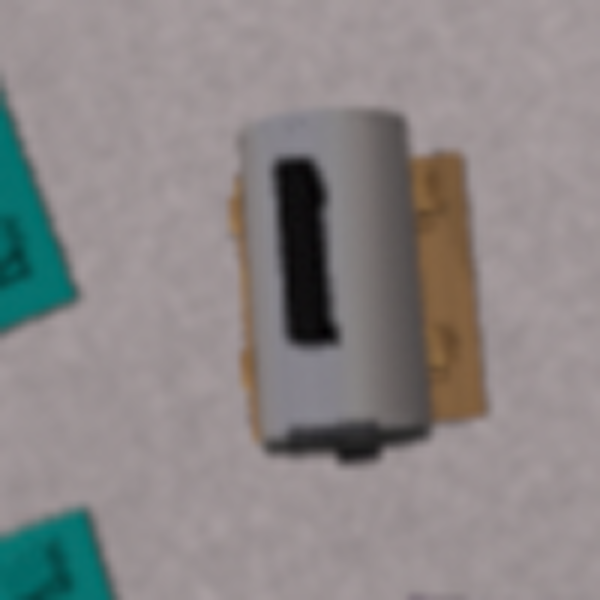

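View pics/c2.png

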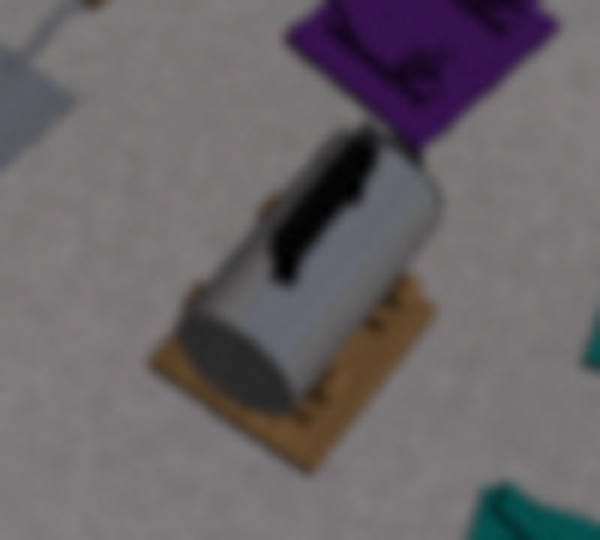

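```bash
python3 - <<'E'
from h import *
t=load("top0"); s=load("scene0")
for n in ["top0","scene0","wrist0"]:
    R,tt=RT(load(n)); print(n,"cam pos",(-R.T@tt).round(),"fwd",R[2].round(3),"right",R[0].round(2))
f=t["frame"].astype(int); hsv=cv2.cvtColor(t["frame"],cv2.COLOR_BGR2HSV)
M=np.zeros(f.shape[:2],bool); M[185:285,180:240]=1
blk=M&(f.max(2)<35)
n,l,st,ce=cv2.connectedComponentsWithStats(blk.astype(np.uint8)); print(st[1:],ce[1:])
k=1+np.argmax(st[1:,4]); hm=l==k
P=cloud(t,hm); print("handle z pct",np.percentile(P[:,2],[5,25,50,75,95]))
Q=P[P[:,2]>108]; print(len(Q),Q.mean(0), np.ptp(Q[:,0]),np.ptp(Q[:,1]))
cnt=cv2.findContours(hm.astype(np.uint8),0,1)[0][0]
W=onplane(t,cnt[:,0,:],121); print(cv2.minAreaRect(W[:,:2].astype(np.float32)))
# cradle base brown
br=M&(hsv[...,1]>90)&(hsv[...,0]>5)&(hsv[...,0]<25)
M2=cloud(t,br); print("brown n",len(M2),"base",np.percentile(M2[:,2],[5,50,95]))
# tube cloud
T=cloud(t,M); T=T[T[:,2]>45]; print("tube",T.min(0),T.max(0))
# tin
g=cloud(t,np.ones_like(M)); 
sel=(g[:,2]>32)&(g[:,2]<52)&(g[:,1]<-100)&(g[:,1]>-360)&(g[:,0]>350)&(g[:,0]<650)
c,r=cv2.minEnclosingCircle(g[sel][:,:2].astype(np.float32)); print("tin",c,r,sel.sum(),g[sel][:,2].max())
E
```

```text
top0 cam pos [334.   9. 972.] fwd [ 0.208  0.009 -0.978] right [ 0.02 -1.   -0.01]
scene0 cam pos [1013.  508. 1088.] fwd [-0.404 -0.399 -0.823] right [-0.71  0.71  0.01]
wrist0 cam pos [ 259. -573.  372.] fwd [-0.307 -0.092 -0.947] right [ 0.29 -0.96 -0.  ]
[[197 212   9  30 180]
 [206 259   6   2  11]] [[200.24444444 226.55      ]
 [208.72727273 259.45454545]]
handle z pct [117.56944188 119.77176336 120.94608551 121.78634895 123.92763694]
178 [483.94248971 182.89849739 120.73020942] 57.926638987944955 17.032090263382344
((484.19964599609375, 182.42063903808594), (59.11941909790039, 13.079056739807129), 7.9449639320373535)
brown n 374 base [ 5.54655168  8.83047423 45.27289106]
tube [424.17467576 147.7529437   45.08596065] [543.18518744 223.3855727  125.85315661]
tin (455.38360595703125, -227.1563720703125) 82.91159057617188 510 46.968864819165624
```

I'm unsure which end is the mouth: the near, robot-side end has a dark bar and knob at (206,259), and the far end shows a plain disc. I'll swing over and look with the wrist camera from the robot side.

Candidates:
- **Cradle:** brown at (208,232) in the top view. The decoys are purple (236,310) and turquoise (138,222) and (152,298).
- **Tin:** (397,250), measured 166 mm across. The decoy is a dark pan at (0,360).

move_arm:
  targets:
    - [[6.3,-4.3,-1.8],[0,0,-1.6],1]
    - [[6.3,-4.3,-1.8],[0,0,-1.6],1]
    - [[6.3,-4.3,-1.8],[0,0,-1.6],1]
    - [[6.3,-4.3,-1.8],[0,0,-1.6],1]
    - [[6.3,-4.3,-1.8],[0,0,-1.6],1]
    - [[6.3,-4.3,-1.8],[0,0,-1.6],1]
    - [[6.3,-4.3,-1.8],[0,0,-1.6],1]
    - [[6.3,-4.3,-1.8],[0,0,-1.6],1]
    - [[6.3,-4.3,-1.8],[0,0,-1.6],1]
    - [[6.3,-4.3,-1.8],[0,0,-1.6],1]
    - [[6.3,-4.3,-1.8],[0,0,-1.6],1]
    - [[6.3,-4.3,-1.8],[0,0,-1.6],1]
  grip_force: 60

```text
clock: 1.35
position: [420.1, -301.1, 299.9]
ee_rot: [0.583, 0.812, 0.0, -0.0]
ft_force: [0.2, 0.3, 0.1]
gripper_width: 85.5
```

```bash
cat >> h.py <<'E'
from scipy.spatial.transform import Rotation as Ro
def st(target=None,yaw=None):
    from bench import robot
    o=robot.observe(); R=Ro.from_quat(o["ee_rot"])
    m=R.as_matrix(); print("t",round(o["clock"],2),"p",o["position"].round(1),"toolx",m[:,0].round(3),"z",m[:,2].round(3),"q",o["joint_pos"].round(2),"w",round(o["gripper_width"],1),"F",o["ft_force"].round(1))
    if target is not None: print("shift units",(m.T@(np.array(target)-o["position"])/50).round(3))
    if yaw is not None:  # desired tool-x world yaw deg, tool down
        a=np.radians(yaw); D=np.c_[[np.cos(a),np.sin(a),0],[np.sin(a),-np.cos(a),0],[0,0,-1]]
        print("turn",Ro.from_matrix(m.T@D).as_rotvec().round(4))
    return o
E
python3 -c "
from h import *
st([390,170,300],188)"
```

```text
t 1.35 p [ 420.1 -301.1  299.9] toolx [-0.319  0.948  0.   ] z [-0.  0. -1.] q [ 0.94  0.17 -0.43  1.75  0.07  1.24  0.82] w 85.5 F [0.2 0.3 0.1]
shift units [9.122e+00 2.437e+00 1.000e-03]
turn [ 1.0000e-04 -5.0000e-04 -1.3856e+00]
```

move_arm:
  targets:
    - [[9.1,2.4,0],[0,0,-1.385],1]
    - [[9.1,2.4,0],[0,0,-1.385],1]
    - [[9.1,2.4,0],[0,0,-1.385],1]
    - [[9.1,2.4,0],[0,0,-1.385],1]
    - [[9.1,2.4,0],[0,0,-1.385],1]
    - [[9.1,2.4,0],[0,0,-1.385],1]
    - [[9.1,2.4,0],[0,0,-1.385],1]
    - [[9.1,2.4,0],[0,0,-1.385],1]
    - [[9.1,2.4,0],[0,0,-1.385],1]
    - [[9.1,2.4,0],[0,0,-1.385],1]
    - [[9.1,2.4,0],[0,0,-1.385],1]
    - [[9.1,2.4,0],[0,0,-1.385],1]

```text
clock: 2.55
position: [389.5, 168.2, 299.9]
ee_rot: [-0.067, 0.998, 0.0, -0.0]
ft_force: [-0.1, 0.6, -1.9]
gripper_width: 85.5
```

```bash
cat > snap.py <<'E'
import sys
from h import *
from bench import robot
o=st()
for n,tag in zip(sys.argv[1::2],sys.argv[2::2]):
    r=robot.read_camera(n); cv2.imwrite(f"pics/{tag}.png",r["frame"]); np.savez(f"{tag}.npz",**{k:np.array(v) for k,v in r.items()})
E
python3 snap.py wrist w1
```

```text
t 2.55 p [389.5 168.2 299.9] toolx [-0.991 -0.134  0.   ] z [-0.  0. -1.] q [ 0.49 -0.02 -0.95  1.93 -0.02  1.22  1.26] w 85.5 F [-0.1  0.6 -1.9]
```

View pics/w1.png

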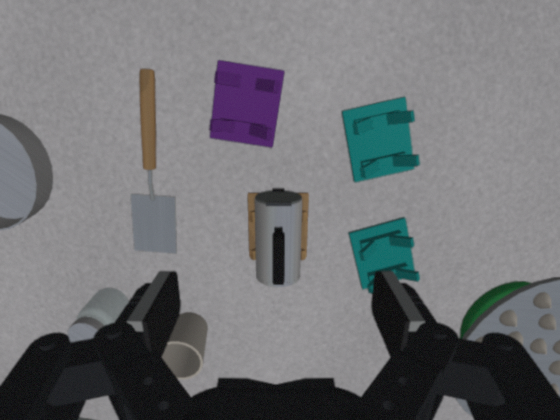

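```bash
python3 - <<'E'
from h import *
f=load("w1")["frame"][175:295,225:330]; cv2.imwrite("pics/w1c.png",cv2.convertScaleAbs(cv2.resize(f,None,fx=5,fy=5,interpolation=cv2.INTER_CUBIC),alpha=1.6))
E
```

```text
(no output)
```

View pics/w1c.png

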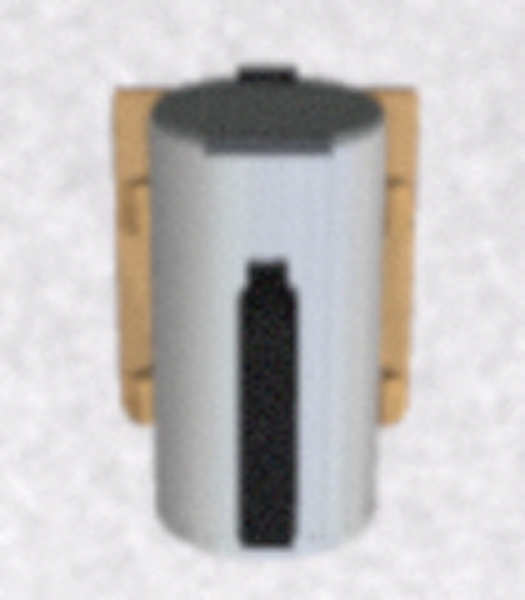

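The near end at image (278,195) carries the hinge bar on its upper rim and a black tab at its lower lip, while the far end is plain. So the mouth faces the robot, and the caddy sits in the brown cradle. Next I'll refine the handle pose from this view and prepare the grasp.

```bash
python3 - <<'E'
from h import *
for n,box in (("w1",(220,295,255,300)),("top0",(205,250,190,215))):
    t=load(n); f=t["frame"].astype(int)
    M=np.zeros(f.shape[:2],bool); M[box[0]:box[1],box[2]:box[3]]=1
    blk=(M&(f.max(2)<40)).astype(np.uint8)
    l=cv2.connectedComponentsWithStats(blk); k=1+np.argmax(l[2][1:,4]); hm=l[1]==k
    P=cloud(t,hm); print(n,np.percentile(P[:,2],[5,50,95]), P[P[:,2]>115].mean(0))
    Q=P[P[:,2]>112][:,:2]; 
    v=cv2.fitLine(Q.astype(np.float32),cv2.DIST_L2,0,.01,.01).ravel(); print("yaw",np.degrees(np.arctan2(v[1],v[0])),"c",v[2:], "rect",cv2.minAreaRect(Q.astype(np.float32)))
    a=np.array([np.cos(np.radians(8)),np.sin(np.radians(8))]); print("along ext",np.ptp(Q@a), "mid",(np.max(Q@a)+np.min(Q@a))/2)
    # cradle brown base
    hsv=cv2.cvtColor(t["frame"],cv2.COLOR_BGR2HSV)
    B=np.zeros_like(M)
    B[(180 if n=="w1" else 195):(275 if n=="w1" else 270),(235 if n=="w1" else 180):(320 if n=="w1" else 240)]=1
    br=B&(hsv[...,1]>90)&(hsv[...,0]>5)&(hsv[...,0]<25)
    C=cloud(t,br); C=C[C[:,2]<16]; print("base",cv2.minAreaRect(C[:,:2].astype(np.float32)),np.median(C[:,2]))
    cnt=np.vstack(cv2.findContours(br.astype(np.uint8),0,1)[0])[:,0]
    print("base plane",cv2.minAreaRect(onplane(t,cnt,9)[:,:2].astype(np.float32)))
st([484,182.6,220],188)
E
```

```text
w1 [107.66962739 119.58399878 120.87109102] [483.20767519 185.10898758 119.62440891]
yaw 7.3970175 c [482.58948 185.03284] rect ((485.0577697753906, 184.9032745361328), (60.132076263427734, 11.39177417755127), 7.91894006729126)
along ext 60.1320094859617 mid 506.0756347530535
base ((482.764404296875, 184.86111450195312), (86.81317901611328, 82.99878692626953), 8.108180046081543) 6.638528949519755
base plane ((489.0401916503906, 185.48724365234375), (100.2762680053711, 82.52462005615234), 7.714133262634277)
top0 [117.52804085 120.94608551 123.86825772] [483.64821119 183.15534546 120.83699451]
yaw 7.674465 c [483.86246 183.11966] rect ((484.2663269042969, 183.23573303222656), (58.99040222167969, 12.190929412841797), 7.9264092445373535)
along ext 58.99498453225925 mid 505.0573746792743
base ((491.9039306640625, 152.57022094726562), (97.13170623779297, 18.649749755859375), 7.885626316070557) 8.021658973691125
base plane ((486.89404296875, 186.05418395996094), (96.65711212158203, 86.10549926757812), 8.026396751403809)
t 2.6 p [389.7 167.6 300. ] toolx [-0.991 -0.133  0.   ] z [-0. -0. -1.] q [ 0.5  -0.02 -0.95  1.93 -0.02  1.22  1.26] w 85.3 F [ 0.3  0.3 -0.2]
shift units [-1.91   0.046  1.599]
turn [-0.0001 -0.0004 -0.0058]
```

```bash
python3 -c "
from h import *
st([484.5,184.3,150],187.9)
st([484.5,184.3,94.5])"
```

```text
t 2.6 p [389.7 167.6 300. ] toolx [-0.991 -0.133  0.   ] z [-0. -0. -1.] q [ 0.5  -0.02 -0.95  1.93 -0.02  1.22  1.26] w 85.3 F [ 0.3  0.3 -0.2]
shift units [-1.925  0.078  2.999]
turn [-0.0001 -0.0004 -0.004 ]
t 2.6 p [389.7 167.6 300. ] toolx [-0.991 -0.133  0.   ] z [-0. -0. -1.] q [ 0.5  -0.02 -0.95  1.93 -0.02  1.22  1.26] w 85.3 F [ 0.3  0.3 -0.2]
shift units [-1.925  0.078  4.109]
```

move_arm:
  targets:
    - [[-0.7,0.03,0.7],[0,0,-0.004],0.6]
    - [[-1.4,0.05,1.4],[0,0,-0.004],0.6]
    - [[-1.92,0.08,2.1],[0,0,-0.004],0.6]
    - [[-1.92,0.08,2.7],[0,0,-0.004],0.6]
    - [[-1.92,0.08,3.0],[0,0,-0.004],0.6]
    - [[-1.92,0.08,3.0],[0,0,-0.004],0.6]
    - [[-1.92,0.08,3.0],[0,0,-0.004],0.6]

```text
clock: 3.3
position: [484.4, 185.2, 151.5]
ee_rot: [-0.07, 0.998, -0.0, 0.001]
ft_force: [-0.0, 0.8, -0.7]
gripper_width: 51.4
```

```bash
python3 snap.py wrist w2; python3 -c "
from h import *
st([484.5,184.3,94.5],187.9)"
```

```text
t 3.3 p [484.4 185.2 151.5] toolx [-0.99  -0.14  -0.001] z [ 0.001 -0.    -1.   ] q [ 0.3   0.43 -0.89  1.91  0.4   0.98  0.94] w 51.4 F [-0.   0.8 -0.7]
t 3.35 p [484.7 185.3 151.9] toolx [-0.99  -0.14  -0.002] z [ 0.002 -0.    -1.   ] q [ 0.3   0.43 -0.89  1.91  0.4   0.98  0.94] w 51.2 F [-0.9 -0.4  0. ]
shift units [ 0.01  -0.019  1.149]
turn [-0.0005  0.0024  0.0025]
```

View pics/w2.png

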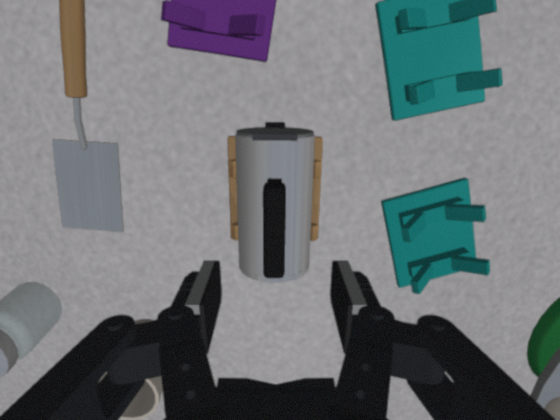

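The handle bar (column 274) is centred between the fingers (columns 218 and 333). I'll descend and close.

move_arm:
  targets:
    - [[0,-0.01,0.4],[0,0,0.002],0.6]
    - [[0,-0.01,0.8],[0,0,0.002],0.6]
    - [[0,-0.01,1.1],[0,0,0.002],0.6]
    - [[0,-0.01,1.14],[0,0,0.002],0.6]
    - [[0,-0.01,1.14],[0,0,0.002],0.4]
    - [[0,-0.01,1.14],[0,0,0.002],0]
    - [[0,-0.01,1.14],[0,0,0.002],0]
    - [[0,-0.01,1.14],[0,0,0.002],0]
    - [[0,-0.01,1.14],[0,0,0.002],0]
    - [[0,-0.01,1.14],[0,0,0.002],0]
    - [[0,-0.01,1.14],[0,0,0.002],0]
    - [[0,-0.01,1.14],[0,0,0.002],0]
  grip_force: 90

```text
clock: 4.55
position: [484.8, 184.9, 94.0]
ee_rot: [-0.069, 0.998, -0.0, 0.001]
ft_force: [-0.2, -1.6, 7.5]
gripper_width: 10.4
```

```bash
python3 snap.py wrist w3; python3 -c "
from h import *
st()"
```

```text
t 4.55 p [484.8 184.9  94. ] toolx [-0.99  -0.138 -0.001] z [ 0.001 -0.    -1.   ] q [ 0.24  0.51 -0.83  1.96  0.49  0.88  0.87] w 10.4 F [-0.2 -1.6  7.5]
t 4.6 p [484.9 184.9  94. ] toolx [-0.99  -0.138 -0.001] z [ 0.001 -0.    -1.   ] q [ 0.24  0.51 -0.83  1.96  0.49  0.88  0.87] w 10.5 F [-0.6 -2.1  7.5]
```

View pics/w3.png

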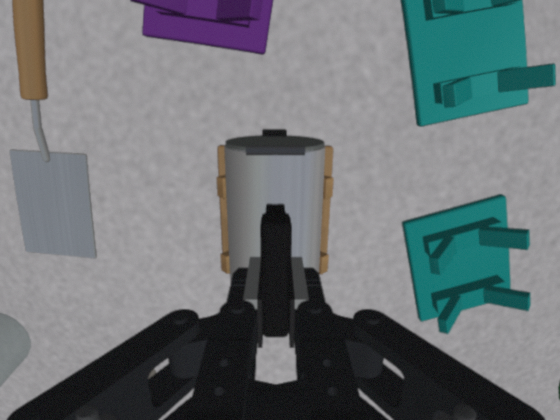

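move_arm:
  targets:
    - [[0,0,-0.15],[0,0,0],0]
    - [[0,0,-0.4],[0,0,0],0]
    - [[0,0,-0.7],[0,0,0],0]
    - [[0,0,-1.0],[0,0,0],0]
    - [[0,0,-1.0],[0,0,0],0]
    - [[0,0,-1.0],[0,0,0],0]
    - [[0,0,-1.0],[0,0,0],0]
  grip_force: 100

```text
clock: 5.3
position: [484.0, 184.7, 142.7]
ee_rot: [-0.069, 0.998, -0.0, -0.0]
ft_force: [0.6, 0.2, -3.0]
gripper_width: 10.2
```

```bash
python3 snap.py wrist w4 scene s4; python3 -c "
from h import *
st()
f=load('s4')['frame'][150:300,230:430]; cv2.imwrite('pics/s4c.png',cv2.resize(f,None,fx=4,fy=4,interpolation=cv2.INTER_CUBIC))"
```

```text
t 5.3 p [484.  184.7 142.7] toolx [-0.99  -0.139  0.001] z [-0.001 -0.    -1.   ] q [ 0.29  0.44 -0.88  1.92  0.41  0.97  0.93] w 10.2 F [ 0.6  0.2 -3. ]
t 5.4 p [483.9 184.9 142.6] toolx [-0.99  -0.139  0.001] z [-0.001 -0.    -1.   ] q [ 0.29  0.44 -0.88  1.92  0.41  0.97  0.93] w 10.4 F [ 0.1 -0.3 -3.4]
```

View pics/w4.png

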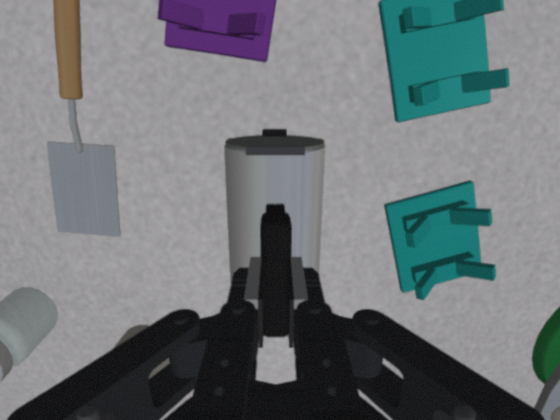

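View pics/s4c.png

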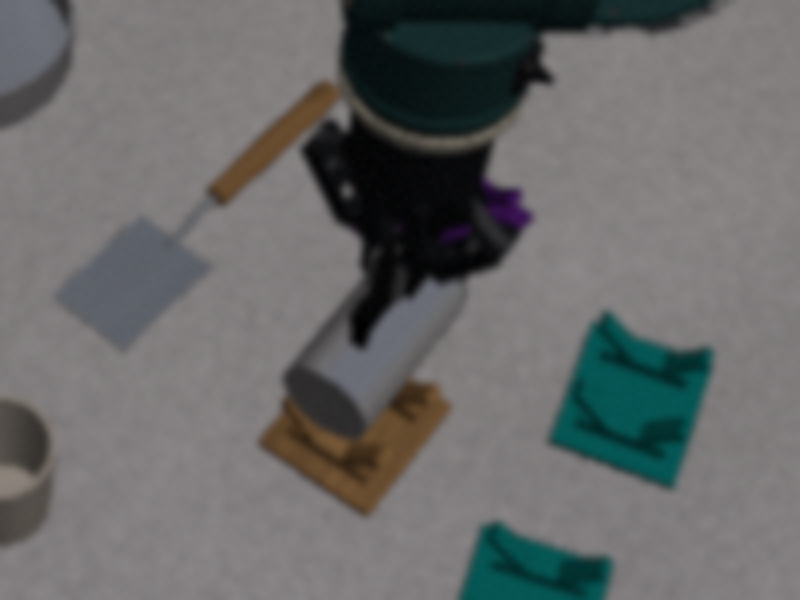

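Lifted level, with about 3 N of weight on the wrist. The brown cradle is now visible and empty. I'll carry the caddy level to above the tin.

move_arm:
  targets:
    - [[0,-0.2,-0.4],[0,0,0.02],0]
    - [[0.1,-0.7,-0.9],[0,0,0.05],0]
    - [[0.2,-1.4,-1.4],[0,0,0.08],0]
    - [[0.3,-2.2,-1.56],[0,0,0.11],0]
    - [[0.4,-3.0,-1.56],[0,0,0.14],0]
    - [[0.5,-3.9,-1.56],[0,0,0.17],0]
    - [[0.6,-4.8,-1.56],[0,0,0.2],0]
    - [[0.7,-5.7,-1.56],[0,0,0.23],0]
    - [[0.8,-6.6,-1.56],[0,0,0.26],0]
    - [[0.9,-7.4,-1.56],[0,0,0.29],0]
    - [[0.95,-8.0,-1.56],[0,0,0.31],0]
    - [[0.95,-8.33,-1.56],[0,0,0.312],0]

```text
clock: 6.6
position: [494.7, -236.5, 220.5]
ee_rot: [0.088, 0.996, 0.0, -0.0]
ft_force: [0.2, 0.6, -2.8]
gripper_width: 10.1
```

```bash
python3 snap.py wrist w5 top t5; python3 -c "
from h import *
st([495,-234,220],170)"
```

```text
t 6.6 p [ 494.7 -236.5  220.5] toolx [-0.985  0.175  0.001] z [-0.001  0.    -1.   ] q [ 0.97  0.35 -0.71  1.78  0.25  1.11  1.57] w 10.1 F [ 0.2  0.6 -2.8]
t 6.7 p [ 495.1 -235.6  220.5] toolx [-0.985  0.174  0.001] z [-0.     0.001 -1.   ] q [ 0.97  0.35 -0.71  1.78  0.25  1.11  1.57] w 10.2 F [-0.4  1.1 -3.7]
shift units [0.007 0.031 0.01 ]
turn [ 0.0007 -0.0006  0.0001]
```

View pics/w5.png

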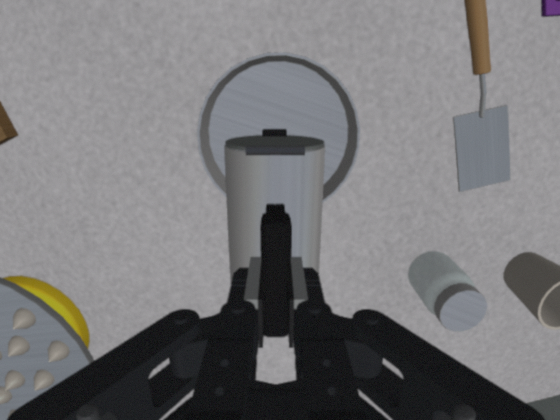

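View pics/t5.png

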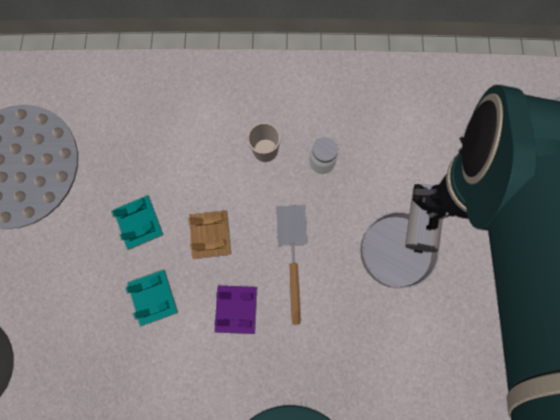

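```bash
python3 - <<'E'
from h import *
t=load("t5"); w=load("w5")
hsv=cv2.cvtColor(t["frame"],cv2.COLOR_BGR2HSV)
M=np.zeros(hsv.shape[:2],bool); M[200:265,180:240]=1
br=M&(hsv[...,1]>80)&(hsv[...,0]>5)&(hsv[...,0]<25)
cnt=np.vstack(cv2.findContours(br.astype(np.uint8),0,1)[0])[:,0]
C=cloud(t,br); print(np.percentile(C[:,2],[5,50,95]))
B=C[C[:,2]<18]; print("cradle pts",cv2.minAreaRect(B[:,:2].astype(np.float32)))
hi=C[C[:,2]>30]; print("saddles",len(hi),cv2.minAreaRect(hi[:,:2].astype(np.float32)))
for nm,c in(("w5",w),("t5",t)):
    P=cloud(c,np.ones(hsv.shape[:2],bool))
    sel=(P[:,2]>34)&(P[:,2]<48)&(np.hypot(P[:,0]-455,P[:,1]+227)<95)&(np.hypot(P[:,0]-455,P[:,1]+227)>70)
    Q=P[sel]
    A=np.c_[Q[:,:2],np.ones(len(Q))]; b=(Q[:,:2]**2).sum(1)
    for _ in range(5):
        x=np.linalg.lstsq(A,b,rcond=None)[0]; ce=x[:2]/2; r=np.sqrt(x[2]+ce@ce)
        k=abs(np.hypot(*(A[:,:2]-ce).T)-r)<5; A,b=A[k],b[k]
    print(nm,"tin",ce,r,k.sum())
E
```

```text
[ 5.31017127  8.90173095 41.81555907]
cradle pts ((488.1715393066406, 184.9642791748047), (98.50760650634766, 84.11618041992188), 7.388944149017334)
saddles 262 ((487.87481689453125, 184.7969970703125), (70.26980590820312, 76.50530242919922), 7.532049179077148)
w5 tin [ 457.5545661 -226.5110034] 79.40708950944213 1773
t5 tin [ 455.95152185 -226.08784934] 79.71090321636106 345
```

move_arm:
  targets:
    - [[0,0.1,0.1],[0,-0.03,0],0]
    - [[0,0.16,0.2],[0,-0.07,0],0]
    - [[0,0.16,0.3],[0,-0.12,0],0]
    - [[0,0.16,0.4],[0,-0.17,0],0]
    - [[0,0.16,0.5],[0,-0.22,0],0]
    - [[0,0.16,0.6],[0,-0.27,0],0]
    - [[0,0.16,0.6],[0,-0.3,0],0]
    - [[0,0.16,0.6],[0,-0.3,0],0]

```text
clock: 7.5
position: [495.9, -224.7, 190.8]
ee_rot: [0.084, 0.985, -0.013, 0.149]
ft_force: [-0.3, -0.4, -2.5]
gripper_width: 9.8
```

```bash
python3 snap.py wrist w6 top t6; python3 -c "
from h import *
st()"
```

```text
t 7.5 p [ 495.9 -224.7  190.8] toolx [-0.942  0.162 -0.295] z [ 0.291 -0.05  -0.956] q [ 1.1   0.21 -0.77  2.04  0.14  0.65  1.67] w 9.8 F [-0.3 -0.4 -2.5]
t 7.6 p [ 496.7 -225.3  191.2] toolx [-0.942  0.163 -0.295] z [ 0.29  -0.05  -0.956] q [ 1.1   0.21 -0.77  2.04  0.14  0.66  1.67] w 9.9 F [-0.5  0.7 -3.5]
```

View pics/w6.png

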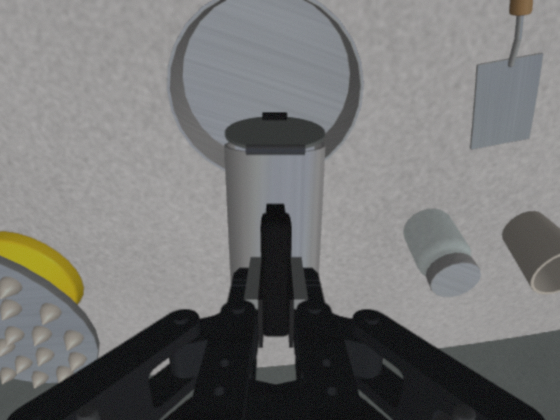

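View pics/t6.png

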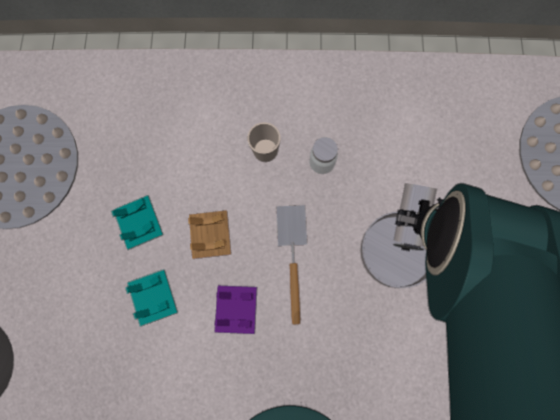

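The flap at image (274,130) swings out as the tube tips, which confirms the mouth end. But joint 6, the angle between forearm and tool, is running low at this heading. I'll level out and turn the caddy so that it tips across the forearm plane.

```bash
cat >> h.py <<'E'
def cmd(p,yaw,tilt):
    from bench import robot
    o=robot.observe(); m=Ro.from_quat(o["ee_rot"]).as_matrix()
    a=np.radians(yaw); D=np.c_[[np.cos(a),np.sin(a),0],[np.sin(a),-np.cos(a),0],[0,0,-1]]@Ro.from_rotvec([0,-tilt,0]).as_matrix()
    print("shift",(m.T@(np.array(p)-o["position"])/50).round(3),"turn",Ro.from_matrix(m.T@D).as_rotvec().round(3))
E
python3 -c "
from h import *
cmd([477,-262,200],120,0)
cmd([485,-250,195],145,0.15)"
```

```text
shift [ 0.199 -0.791 -0.245] turn [0.131 0.28  0.869]
shift [ 0.117 -0.527 -0.115] turn [0.098 0.147 0.429]
```

move_arm:
  targets:
    - [[0.03,-0.13,-0.03],[0.03,0.04,0.11],0]
    - [[0.06,-0.26,-0.06],[0.05,0.08,0.22],0]
    - [[0.12,-0.53,-0.12],[0.1,0.15,0.33],0]
    - [[0.15,-0.6,-0.15],[0.1,0.17,0.44],0]
    - [[0.17,-0.66,-0.18],[0.11,0.2,0.56],0]
    - [[0.19,-0.72,-0.21],[0.12,0.23,0.67],0]
    - [[0.2,-0.79,-0.24],[0.13,0.26,0.78],0]
    - [[0.2,-0.79,-0.24],[0.13,0.28,0.869],0]
    - [[0.2,-0.79,-0.24],[0.13,0.28,0.869],0]
    - [[0.2,-0.79,-0.24],[0.13,0.28,0.869],0]

```text
clock: 8.6
position: [477.1, -262.4, 199.5]
ee_rot: [0.499, 0.867, 0.001, 0.0]
ft_force: [-0.2, -0.6, -3.7]
gripper_width: 9.9
```

```bash
python3 -c "
from h import *
st()
for p,t in (([477,-262,185],.15),([477,-262,170],.3),([477,-262,165],.45)): cmd(p,120,t)"
```

```text
t 8.6 p [ 477.1 -262.4  199.5] toolx [-0.502  0.865 -0.   ] z [ 0.001  0.001 -1.   ] q [ 0.9   0.33 -0.54  1.81  0.19  1.05  0.8 ] w 9.9 F [-0.2 -0.6 -3.7]
shift [0.008 0.002 0.29 ] turn [ 0.001 -0.15   0.002]
shift [0.008 0.001 0.59 ] turn [ 0.002 -0.3    0.002]
shift [0.008 0.001 0.69 ] turn [ 0.002 -0.45   0.002]
```

move_arm:
  targets:
    - [[0,0,0.1],[0,-0.04,0],0]
    - [[0,0,0.2],[0,-0.08,0],0]
    - [[0,0,0.3],[0,-0.13,0],0]
    - [[0,0,0.4],[0,-0.18,0],0]
    - [[0,0,0.5],[0,-0.23,0],0]
    - [[0,0,0.6],[0,-0.28,0],0]
    - [[0,0,0.69],[0,-0.33,0],0]
    - [[0,0,0.69],[0,-0.38,0],0]
    - [[0,0,0.69],[0,-0.42,0],0]
    - [[0,0,0.69],[0,-0.42,0],0]
    - [[0,0,0.69],[0,-0.42,0],0]

```text
clock: 9.7
position: [476.9, -262.4, 165.3]
ee_rot: [0.489, 0.847, -0.104, 0.18]
ft_force: [0.0, 0.9, -3.3]
gripper_width: 9.6
```

```bash
python3 snap.py wrist w7 scene s7; python3 -c "
from h import *
st()
for p,t in (([477,-262,160],.55),([477,-262,154],.65),([477,-262,154],.8)): cmd(p,120,t)"
```

```text
t 9.7 p [ 476.9 -262.4  165.3] toolx [-0.457  0.791 -0.407] z [ 0.205 -0.352 -0.913] q [ 0.68  0.2  -0.45  2.12  0.67  0.64  0.27] w 9.6 F [ 0.   0.9 -3.3]
t 9.8 p [ 477.  -263.   165.3] toolx [-0.456  0.792 -0.407] z [ 0.204 -0.352 -0.913] q [ 0.68  0.2  -0.45  2.12  0.67  0.64  0.27] w 10.2 F [-0.3 -0.4 -3.7]
shift [0.058 0.011 0.09 ] turn [ 0.001 -0.131 -0.001]
shift [0.107 0.01  0.2  ] turn [ 0.001 -0.231 -0.001]
shift [0.107 0.01  0.2  ] turn [ 0.001 -0.381 -0.001]
```

View pics/w7.png

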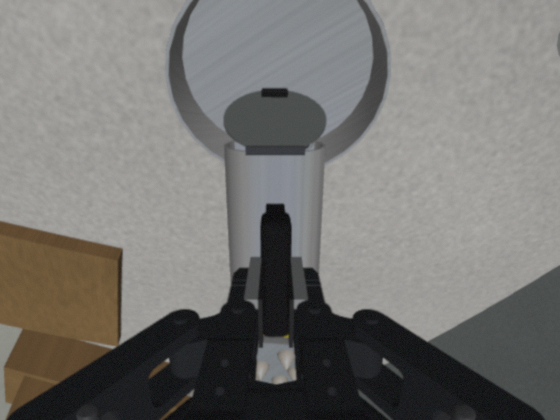

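View pics/s7.png

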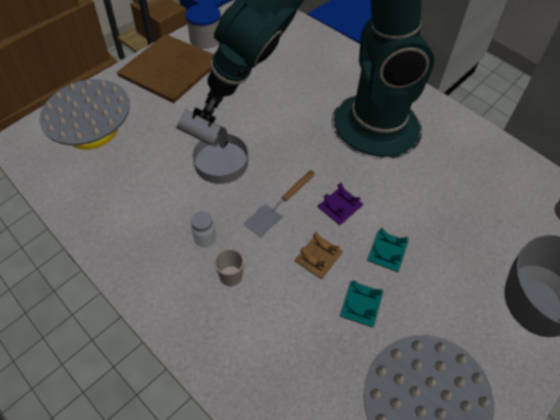

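The flap hangs open over the tin, the tube is at 0.42 rad, and the tin is still empty. I'll keep tipping slowly.

move_arm:
  targets:
    - [[0.03,0,0.04],[0,-0.04,0],0]
    - [[0.05,0,0.08],[0,-0.08,0],0]
    - [[0.07,0,0.12],[0,-0.12,0],0]
    - [[0.09,0,0.16],[0,-0.16,0],0]
    - [[0.1,0,0.2],[0,-0.2,0],0]
    - [[0.1,0,0.2],[0,-0.23,0],0]
    - [[0.1,0,0.2],[0,-0.23,0],0]
    - [[0.1,0,0.2],[0,-0.23,0],0]

```text
clock: 10.6
position: [476.7, -262.6, 154.0]
ee_rot: [0.475, 0.82, -0.159, 0.276]
ft_force: [-0.2, -0.4, -3.1]
gripper_width: 10.1
```

```bash
python3 snap.py wrist w8; python3 -c "
from h import *
st()
for p,t in (([477,-262,154],.7),([477,-262,154],.8),([477,-262,156],.9)): cmd(p,120,t)"
```

```text
t 10.6 p [ 476.7 -262.6  154. ] toolx [-0.397  0.691 -0.604] z [ 0.302 -0.523 -0.797] q [ 0.49  0.2  -0.36  2.27  1.22  0.6  -0.35] w 10.1 F [-0.2 -0.4 -3.1]
t 10.65 p [ 476.7 -262.7  154.1] toolx [-0.396  0.691 -0.604] z [ 0.302 -0.523 -0.797] q [ 0.49  0.2  -0.36  2.27  1.22  0.6  -0.35] w 10.1 F [-0.2  0.2 -2.6]
shift [ 0.01   0.013 -0.004] turn [ 0.    -0.051 -0.002]
shift [ 0.01   0.013 -0.004] turn [ 0.    -0.151 -0.002]
shift [-0.015  0.013 -0.036] turn [-0.    -0.251 -0.002]
```

View pics/w8.png

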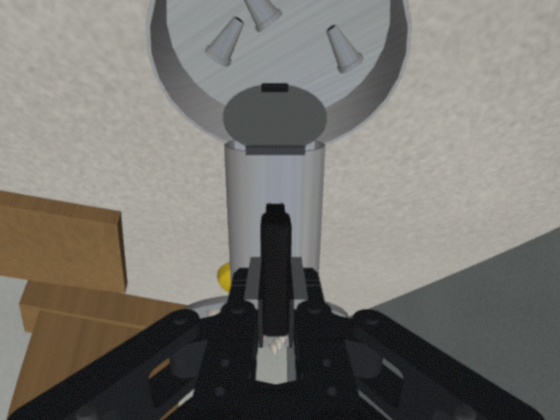

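All three nozzles lie in the tin at (228,40), (260,12) and (343,48). I'll level out, lift and return.

```bash
python3 -c "
from h import *
for p,t in (([477,-262,170],.5),([477,-262,190],.3),([477,-262,220],0)): cmd(p,120,t)"
```

```text
shift [-0.184  0.013 -0.259] turn [ 0.     0.149 -0.002]
shift [-0.426  0.014 -0.577] turn [ 0.001  0.349 -0.002]
shift [-0.788  0.015 -1.055] turn [ 0.001  0.649 -0.002]
```

move_arm:
  targets:
    - [[-0.06,0,-0.09],[0,0.04,0],0]
    - [[-0.12,0,-0.17],[0,0.1,0],0]
    - [[-0.18,0.01,-0.26],[0,0.15,0],0]
    - [[-0.26,0.01,-0.36],[0,0.22,0],0]
    - [[-0.34,0.01,-0.46],[0,0.28,0],0]
    - [[-0.43,0.01,-0.58],[0,0.35,0],0]
    - [[-0.52,0.01,-0.7],[0,0.42,0],0]
    - [[-0.6,0.01,-0.8],[0,0.49,0],0]
    - [[-0.68,0.01,-0.92],[0,0.56,0],0]
    - [[-0.75,0.01,-1.0],[0,0.62,0],0]
    - [[-0.79,0.01,-1.06],[0,0.65,0],0]
    - [[-0.79,0.01,-1.06],[0,0.65,0],0]

```text
clock: 11.85
position: [477.1, -262.8, 220.5]
ee_rot: [0.501, 0.865, 0.002, 0.001]
ft_force: [0.5, 0.5, -3.6]
gripper_width: 9.9
```

```bash
python3 snap.py wrist w9; python3 -c "
from h import *
cmd([486,185,220],187.7,0)"
```

```text
t 11.85 p [ 477.1 -262.8  220.5] toolx [-0.498  0.867  0.001] z [ 0.003  0.002 -1.   ] q [ 0.85  0.3  -0.48  1.79  0.15  1.09  0.84] w 9.9 F [ 0.5  0.5 -3.6]
shift [7.663 4.619 0.014] turn [ 0.002  0.002 -1.183]
```

View pics/w9.png

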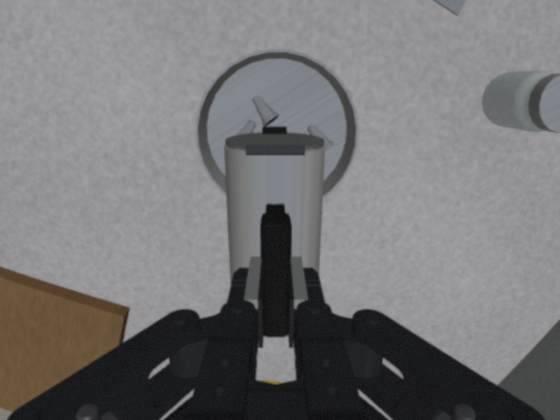

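The handle and flap sit at the same pixels as before tipping, so nothing slipped. I'll carry the caddy back over the cradle.

move_arm:
  targets:
    - [[0.3,0.18,0],[0,0,-0.05],0]
    - [[0.9,0.54,0],[0,0,-0.14],0]
    - [[1.6,0.96,0],[0,0,-0.25],0]
    - [[2.4,1.45,0],[0,0,-0.37],0]
    - [[3.2,1.93,0],[0,0,-0.49],0]
    - [[4.0,2.41,0],[0,0,-0.62],0]
    - [[4.8,2.9,0],[0,0,-0.74],0]
    - [[5.6,3.38,0],[0,0,-0.86],0]
    - [[6.4,3.86,0],[0,0,-0.99],0]
    - [[7.0,4.22,0],[0,0,-1.08],0]
    - [[7.45,4.49,0],[0,0,-1.15],0]
    - [[7.66,4.62,0],[0,0,-1.183],0]

```text
clock: 13.1
position: [484.4, 188.7, 220.5]
ee_rot: [-0.071, 0.997, 0.001, 0.001]
ft_force: [-0.3, -1.5, -2.6]
gripper_width: 10.1
```

```bash
python3 snap.py wrist w10 top t10; python3 - <<'E'
from h import *
st()
cmd([486,184.9,140],187.7,0)
cmd([486,184.9,105],187.7,0)
cmd([486,184.9,95],187.7,0)
w=load("w10")
hsv=cv2.cvtColor(w["frame"],cv2.COLOR_BGR2HSV)
E
```

```text
t 13.1 p [484.4 188.7 220.5] toolx [-0.99  -0.142 -0.002] z [ 0.002  0.002 -1.   ] q [ 0.32  0.33 -0.9   1.84  0.29  1.11  1.02] w 10.1 F [-0.3 -1.5 -2.6]
t 13.2 p [484.8 187.3 220.3] toolx [-0.99  -0.138 -0.002] z [ 0.001  0.001 -1.   ] q [ 0.32  0.33 -0.9   1.84  0.29  1.11  1.02] w 9.9 F [ 0.6 -0.8 -2.6]
shift [-0.014 -0.054  1.607] turn [0.001 0.002 0.004]
shift [-0.013 -0.055  2.307] turn [0.001 0.002 0.004]
shift [-0.013 -0.055  2.507] turn [0.001 0.002 0.004]
```

View pics/w10.png

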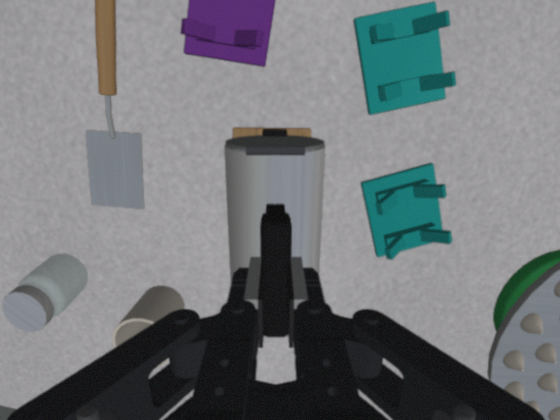

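View pics/t10.png

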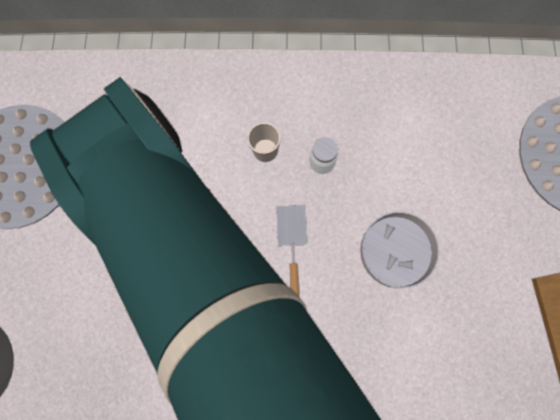

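All three nozzles are in the tin at (389,231), (392,262) and (405,265), and the tin, jar, cup and spatula haven't moved. Lowering now.

move_arm:
  targets:
    - [[0,-0.03,0.2],[0,0,0.004],0]
    - [[-0.01,-0.05,0.6],[0,0.002,0.004],0]
    - [[-0.01,-0.05,1.1],[0,0.002,0.004],0]
    - [[-0.01,-0.05,1.6],[0,0.002,0.004],0]
    - [[-0.01,-0.05,2.0],[0,0.002,0.004],0]
    - [[-0.01,-0.05,2.25],[0,0.002,0.004],0]
    - [[-0.01,-0.05,2.3],[0,0.002,0.004],0]
    - [[-0.01,-0.05,2.3],[0,0.002,0.004],0]
    - [[-0.01,-0.05,2.3],[0,0.002,0.004],0]

```text
clock: 14.1
position: [487.0, 183.1, 106.2]
ee_rot: [-0.065, 0.998, 0.0, 0.0]
ft_force: [0.2, -0.5, -2.4]
gripper_width: 10.7
```

```bash
python3 snap.py wrist w11; python3 - <<'E'
from h import *
st()
cmd([485.5,184.9,94],187.8,0)
E
```

```text
t 14.1 p [487.  183.1 106.2] toolx [-0.992 -0.13  -0.   ] z [ 0.     0.001 -1.   ] q [ 0.23  0.48 -0.81  1.95  0.45  0.9   0.9 ] w 10.7 F [ 0.2 -0.5 -2.4]
t 14.15 p [487.  183.2 106.2] toolx [-0.992 -0.13  -0.001] z [ 0.     0.001 -1.   ] q [ 0.23  0.48 -0.81  1.95  0.45  0.9   0.9 ] w 9.7 F [-0.3  0.7 -3.3]
shift [0.026 0.037 0.244] turn [ 0.001  0.001 -0.006]
```

View pics/w11.png

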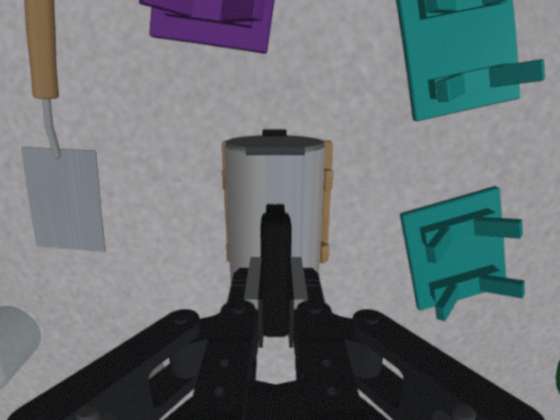

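move_arm:
  targets:
    - [[0.02,0.03,0.05],[0,0,-0.006],0]
    - [[0.02,0.035,0.12],[0,0,-0.006],0]
    - [[0.02,0.035,0.18],[0,0,-0.006],0]
    - [[0.02,0.035,0.24],[0,0,-0.006],0]
    - [[0.02,0.035,0.25],[0,0,-0.006],0]
    - [[0.02,0.035,0.25],[0,0,-0.006],0]
    - [[0.02,0.035,0.25],[0,0,-0.006],0]

```text
clock: 14.85
position: [485.6, 185.1, 93.8]
ee_rot: [-0.068, 0.998, 0.0, 0.0]
ft_force: [-6.6, -3.9, 23.1]
gripper_width: 10.1
```

```bash
python3 -c "
from h import *
st([485.5,184.9,93.5])"
```

```text
t 14.85 p [485.6 185.1  93.8] toolx [-0.991 -0.136 -0.   ] z [ 0.  0. -1.] q [ 0.22  0.5  -0.8   1.95  0.47  0.88  0.88] w 10.1 F [-6.6 -3.9 23.1]
shift units [ 0.003 -0.003  0.006]
```

Seated, with 23 N of contact force. I'll ease off slightly, hold so it settles, and check before releasing.

move_arm:
  targets:
    - [[0,0,-0.01],[0,0,0],0]
    - [[0,0,-0.01],[0,0,0],0]
    - [[0,0,-0.01],[0,0,0],0]
    - [[0,0,-0.01],[0,0,0],0]
    - [[0,0,-0.01],[0,0,0],0]
    - [[0,0,-0.01],[0,0,0],0]
  grip_force: 60

```text
clock: 15.45
position: [485.6, 185.0, 93.9]
ee_rot: [-0.068, 0.998, 0.0, -0.0]
ft_force: [-3.4, -3.3, 13.8]
gripper_width: 10.0
```

```bash
python3 snap.py wrist w12 scene s12; python3 -c "
from h import *
st()
f=load('s12')['frame'][150:300,230:430]; cv2.imwrite('pics/s12c.png',cv2.resize(f,None,fx=4,fy=4,interpolation=cv2.INTER_CUBIC))"
```

```text
t 15.45 p [485.6 185.   93.9] toolx [-0.991 -0.136  0.   ] z [-0.  0. -1.] q [ 0.22  0.5  -0.8   1.95  0.47  0.88  0.88] w 10.0 F [-3.4 -3.3 13.8]
t 15.55 p [485.6 185.   93.9] toolx [-0.991 -0.136  0.   ] z [-0.  0. -1.] q [ 0.22  0.5  -0.8   1.95  0.47  0.88  0.88] w 10.0 F [-3.8 -2.9 13.8]
```

View pics/w12.png

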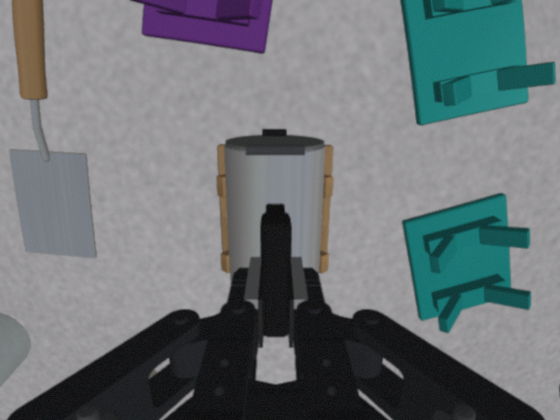

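View pics/s12c.png

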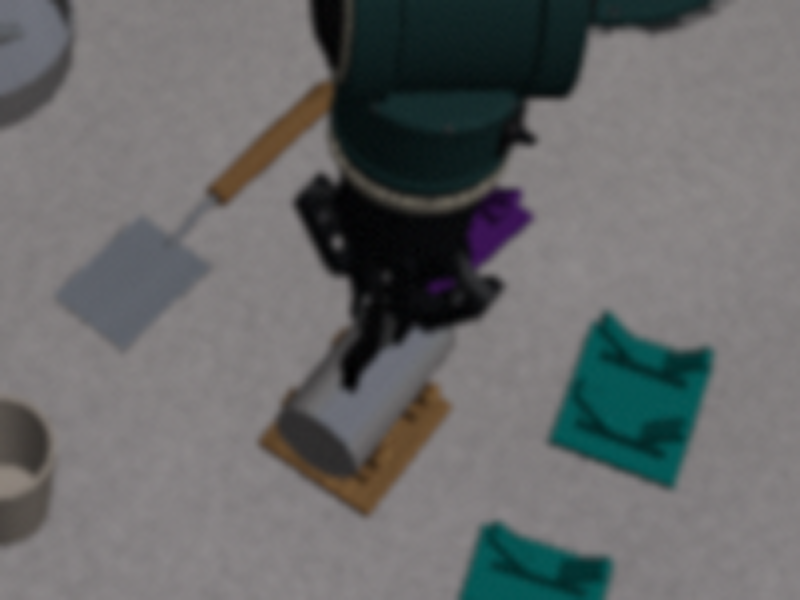

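The view matches the one at grasp: tube at columns 226–324, cradle blocks on both sides, level. I'll ease off, open, then rise.

move_arm:
  targets:
    - [[0,0,-0.01],[0,0,0],0]
    - [[0,0,-0.01],[0,0,0],0]
    - [[0,0,-0.01],[0,0,0],0.3]
    - [[0,0,-0.01],[0,0,0],0.45]
    - [[0,0,-0.01],[0,0,0],0.6]
    - [[0,0,-0.01],[0,0,0],0.6]
    - [[0,0,-0.01],[0,0,0],0.6]
    - [[0,0,-0.3],[0,0,0],0.6]
    - [[0,0,-0.9],[0,0,0],0.6]
    - [[0,0,-1.6],[0,0,0],0.6]
    - [[0,0,-2.4],[0,0,0],0.6]
    - [[0,0,-3.2],[0,0,0],0.6]
  grip_force: 20

```text
clock: 16.75
position: [485.0, 185.0, 255.9]
ee_rot: [-0.069, 0.998, 0.0, -0.0]
ft_force: [0.9, -0.8, -0.0]
gripper_width: 51.5
```

```bash
python3 snap.py wrist w13; python3 -c "
from h import *
st()"
```

```text
t 16.75 p [485.  185.  255.9] toolx [-0.991 -0.137  0.001] z [-0.001  0.001 -1.   ] q [ 0.35  0.29 -0.93  1.8   0.25  1.18  1.06] w 51.5 F [ 0.9 -0.8 -0. ]
t 16.8 p [486.9 186.5 261.9] toolx [-0.99  -0.138 -0.006] z [ 0.006  0.002 -1.   ] q [ 0.36  0.29 -0.93  1.79  0.25  1.18  1.06] w 51.2 F [3.1 2.  8.5]
```

View pics/w13.png

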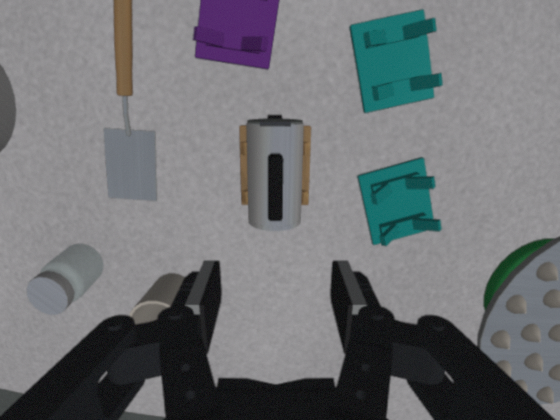

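move_arm:
  targets:
    - [[0,0,0],[0,0,0],0.6]
    - [[0,0,0],[0,0,0],0.6]
    - [[0,0,0],[0,0,0],0.6]
    - [[0,0,0],[0,0,0],0.6]
    - [[0,0,0],[0,0,0],0.6]

```text
clock: 17.3
position: [485.2, 184.7, 252.9]
ee_rot: [-0.068, 0.998, 0.0, -0.001]
ft_force: [0.2, 0.4, -0.7]
gripper_width: 51.2
```

```bash
python3 snap.py wrist w14 top t14; python3 - <<'E'
from h import *
w=load("w14"); f=w["frame"].astype(int)
M=np.zeros(f.shape[:2],bool); M[145:230,255:300]=1
l=cv2.connectedComponentsWithStats((M&(f.max(2)<40)).astype(np.uint8)); k=1+np.argmax(l[2][1:,4])
P=cloud(w,l[1]==k); Q=P[P[:,2]>112]; print("handle z",np.median(Q[:,2]),cv2.minAreaRect(Q[:,:2].astype(np.float32)))
T=cloud(w,np.ones_like(M)); c=np.array([488,185.]);d=(T[:,:2]-c)@np.array([[.99,.139],[-.139,.99]]).T
s=(T[:,2]>80)&(T[:,2]<95)&(abs(d[:,0])<60)&(abs(d[:,1])<8); print("tube top z",np.median(T[s][:,2]),"along",d[s][:,0].min(),d[s][:,0].max())
t=load("t14"); cv2.imwrite("pics/t14c.png",cv2.resize(t["frame"][200:300,340:455],None,fx=5,fy=5,interpolation=cv2.INTER_CUBIC))
P=cloud(t,np.ones_like(M)); r=np.hypot(P[:,0]-455,P[:,1]+227); s=(P[:,2]>34)&(P[:,2]<48)&(r<95)&(r>70); Q=P[s]
x=np.linalg.lstsq(np.c_[Q[:,:2],np.ones(len(Q))],(Q[:,:2]**2).sum(1),rcond=None)[0]; print("tin",x[:2]/2)
E
```

```text
t 17.3 p [485.2 184.7 252.9] toolx [-0.991 -0.136  0.002] z [-0.002  0.001 -1.   ] q [ 0.35  0.3  -0.92  1.8   0.26  1.17  1.06] w 51.2 F [ 0.2  0.4 -0.7]
handle z 119.9177441358593 ((485.81927490234375, 185.82122802734375), (60.248695373535156, 11.630239486694336), 7.53328275680542)
tube top z 83.63324463771352 along -59.46017249557929 54.029476078411875
tin [ 456.05051791 -226.34883387]
```

View pics/t14c.png

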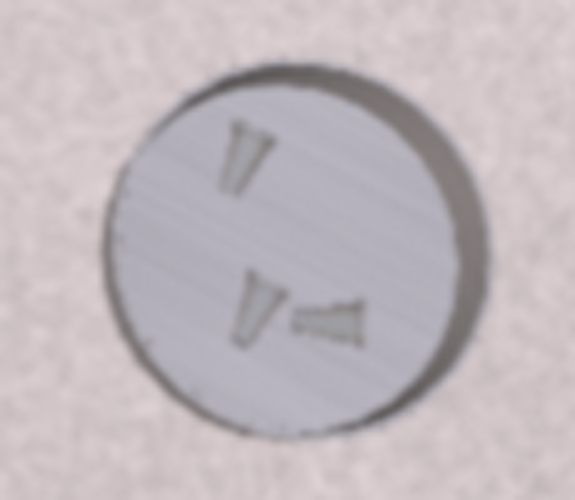

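View pics/t14.png

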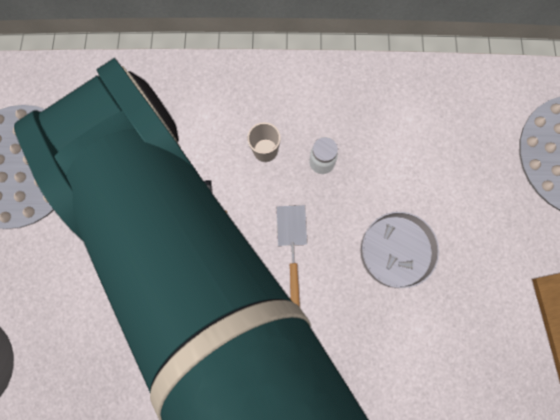

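All three nozzles are at rest in the tin and the caddy is back at its original pose and height. The bystanders are where they were and the arm is clear, so I'm handing in.

```bash
python3 -c "
from bench import robot
print(robot.sign_off())"
```

```text
the job is handed in; nothing more can be done
None
```

I took the caddy by its handle and tipped it to about 0.65 rad just above the tin. All three nozzles slid out past the open flap into the tin. I then set the caddy back in the brown wooden cradle, held it there until it settled, let go and backed off. The job was handed in at about 17.4 s; no verdict was reported.

**Last checks:**
- **Nozzles:** all three are lying inside the tin.
- **Tin:** it is within 1 mm of where I measured it just before tipping.
- **Caddy:** the handle is within about 3 mm of its starting position. It points 7.5° against 7.9° at the start, with the mouth the same way round. Handle and tube tops are within about 1.5 mm of their given heights.
- **Flap and bystanders:** the flap looked shut. The jar, cup and spatula looked unmoved. I judged these by eye, not by measurement.
- **Arm:** it is well clear of everything, with wrist force near zero.

**What didn't go as expected:**
- **First tipping heading:** it brought joint 6 towards its limit at about 0.3 rad. I levelled the caddy, turned it about 50° and tipped it from there.
- **Gripper reading:** it showed about 10 mm on the 14 mm handle, but I saw no slip.
- **Pressing force:** it peaked at about 23 N while seating the caddy, and I eased it to about 14 N before letting go.

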